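# Set the chocolate tank's outlet valve

## Task

Set the outlet valve of the chocolate tank before it is filled: take hold of the black upright grip on the rim of the red handwheel, wind the valve shut (clockwise seen from above) until it comes up against its stop, then back it off exactly two full turns. Finish while still holding: keep the gripper closed on that grip, between the fingers, with the wheel at rest. Leave the jug under the spout and everything else loose on the bench where it stands.

Things in the scene. Friction and masses are not known exactly. Their poses are not given: they have to be found in the camera images.
- dispenser: the benchtop steel chocolate tank with its outlet valve, fixed to the bench. Origin on the bench, straight below the vertical axis of the valve's stem and handwheel. Its x axis points from the valve to the tank (tank 218 mm across, centre 235 mm along +x, lid knob's top 281 mm above the bench); the spout and the drip tray lie along -x. It stands in another place and at another yaw each time
- handwheel (a joint): angle of the valve's handwheel in rad: 0 = shut, against the hard stop on its seat; it grows as the wheel turns anticlockwise seen from above (opening); 2 pi per turn; at 0 the grip lies on the dispenser's +x side, and the grip's direction from the axis is the dispenser's yaw plus this angle. Free travel to 20 rad. It starts between about 0.4 and 1.4 turns open. It stays where it is left; turning it takes about 3.5 N at the grip
- wheel_hub (a point): centre of the red handwheel (rim 137 mm over all, bar 13 mm thick, three spokes, hub 28 mm across) on its vertical axis, at the rim's mid-height, 239 mm above the bench; the wheel turns without rising. The hub's top end stands 256 mm above the bench
- grip: the black revolving grip that stands upright on the wheel's rim, 62 mm from the wheel's axis: a barrel about 23 mm in diameter and 58 mm tall. Origin at the centre of its lower end, 249 mm above the bench (10 mm above the rim's mid-height); z up along it; top 307 mm above the bench. It spins freely about its own upright axis, so a gripper that holds it need not turn as the wheel goes round; its own yaw means nothing
- jug: the small steel jug standing on the drip tray under the spout (72 mm across, 75 mm high, with a side handle); not to be moved
- mould_a: one of two steel half-round egg moulds lying dome up (flange 112 mm across, 45 mm high), loose on the bench; not to be moved
- mould_b: the other steel dome mould, the same size, loose on the bench; not to be moved
- egg: a dark chocolate egg standing on its foot (100 mm across, 136 mm high), loose on the bench; not to be moved
- scraper: a scraper, 160 mm wide steel blade with a blue handle, lying flat (25 mm high), loose on the bench; not to be moved
- palette_knife: a palette knife with a wooden handle, 295 mm long along its x, lying flat, loose on the bench; not to be moved
- bowl: a white bowl, 120 mm across, 50 mm high, loose on the bench; not to be moved

How it is judged:
By the outcome, as a careful person would: the job done as asked, in the order asked, and still so for the second after the job is handed in, while the arm keeps its last pose, push and grip.
It also fails if it takes over 67 s, if anything falls off the work surface, if the arm or the gripper's body presses on something with over 40 N, if the wrist force passes 120 N, or if a joint passes its speed limit or range.

## Robot

A 6-joint arm with a two-finger parallel gripper is mounted at the origin on the work surface. World frame = base frame: x ahead of the robot, y to its left, z up, the work surface at z = 0. Lengths are in mm, angles in degrees, forces in N, time in s.
With the tool pointing down it reaches from about 300 to 850 mm from the base axis. Payload 4.2 kg.
Tool frame: the origin (TCP) lies at the very end of the fingers, on their centre line; the grasp point (between the pads) lies 19 mm behind it; z points along the fingers, y is the direction in which the jaws open and shut (so a half turn about z gives the same grasp; the last joint's range is limited). The gripper opens to 91 mm and grips with 3 to 60 N. Pads are 32 mm wide; open, the fingers measure 118 mm over their backs; the gripper's body (76 mm by 178 mm) begins 60 mm behind the grasp point.
Start: joints at [-75.516, 18.312, 89.639, -0, 72.044, -1.146], TCP at [154.924, -553.752, 213.976] pointing down, gripper open.
Joint ranges: [-177.97, 177.97], [-48.28, 115.42], [12.27, 149.76], [-77.06, 257.06], [2.81, 150.46], [-146.56, 146.56]. Speed limits (degrees/s): [147.25, 147.25, 180, 180, 180, 180].

## Interface

Orientations are given as [roll, pitch, yaw] about the fixed x, y, z axes, in that order (R = Rz(yaw) Ry(pitch) Rx(roll)).
In Python, from workcell import telemetry, grab_frame, job gives the robot as it stands.
- The arm moves only by the tool drive_tool, never from a script. Its argument "moves" is a list of rows, each an object of numbers: "claw": the closure, from -1 (fully open) to 1 (shut); "dx", "dy", "dz": the shift along the tool's x, y, z in units of 20 mm (1.0 is 20 mm); "yaw": the turn about the tool's z in units of 0.15 rad (1.0 is 0.15 rad). In form: [{"claw": .., "dx": .., "dy": .., "dz": .., "yaw": ..}, ...]. A call has 1 to 5 rows; each row shifts and turns the pose as measured when the row begins, along the tool's axes as they then stand; what a row does not reach is not made up. A row lasts 1/8 s, in which the tool goes at most 62.5 mm and 10.7 degrees, less where a joint would pass 70% of its speed; a pose out of reach is approached as far as the arm can. A call with a number of a shift or a turn outside -1 to 1 is refused whole. A call with a gripper value outside its range is refused whole. The fingers move at their own pace and stop on an object; "grip_force" is the grip in N (left out, the last holds). Time passes only in rows, so rows that do not move let the fingers close. It gives the time, the measured TCP pose, the force and the opening at its end, in the units of the state.
- telemetry.state(): the state, without advancing time (a new reading comes with each control period).
- grab_frame(name): name is "scene" or "top" or "wrist"; returns a dict with "color" (420x560x3 uint8, blue, green, red), "vertical_fov" (degrees; the focal length in pixels is half the picture's height over the tangent of half this angle, whatever the lens; pixels are square), "cx", "cy" (the principal point, pixels), "pose" (4x4, takes a point from camera to world coordinates). Camera axes: x right, y down, z forward; pixel columns grow to the right and rows downward; lengths in mm; the calibration is good to about 2 mm. A picture is of the moment at which its call begins. There is no depth.
- job.job_done(): hands the job in, once; it reports no verdict.
The state is a dict: "time_s": time; "qpos": joint angles; "qvel": joint speeds; "effort": joint torques, N m; "ee_pos": TCP position; "ee_rot": TCP orientation; "force": force on the tool from outside, world axes, zero at the start; "torque": the same for the moment, N m; "gripper_width": finger opening in mm.
Only numpy, scipy, OpenCV 4.12 (cv2) and the standard library are available. Lean on these libraries where they do the work, as an engineer would, in place of code of your own. Each camera call takes 0.05 s, during which the arm holds its last target.

## Working session

There is one attempt and no reset: what is moved stays moved. The work goes in short steps, Python scripts to look and compute and a tool call to move; the robot and the scene stay as the last step left them, time stands still between calls to the robot, and variables do not carry over. Pictures are saved under pics/ and viewed, and the job is handed in when it is done.

Besides the shell and the picture viewer there is one more tool, called after "Request:" as name(argument=value, ...), one argument or row to a line, values as JSON. drive_tool: Moves the arm, as the interface text tells. Its arguments: {"type":"object","properties":{"moves":{"type":"array"},"grip_force":{"type":"number"}},"required":["moves"]}

```bash
mkdir -p pics
python3 - <<'E'
from workcell import telemetry, grab_frame
import cv2
s=telemetry.state(); print(s)
for n in("scene","top","wrist"):
    f=grab_frame(n); cv2.imwrite(f"pics/{n}0.png",f["color"]); print(n,f["vertical_fov"],f["cx"],f["cy"],f["pose"])
E
```

```text
{'time_s': 0.0, 'qpos': array([-7.55154572e+01,  1.83511127e+01,  8.97068316e+01,  3.25540870e-04,
        7.20424586e+01, -1.14634502e+00]), 'qvel': array([ 0.03186051,  0.00419699, -0.09732788, -0.05485008, -0.0835907 ,
        0.02691966]), 'effort': array([-2.03533804e-03, -4.12465346e+01, -2.31982273e+01,  7.24877045e-02,
        4.59049700e-02, -1.47142277e-04]), 'ee_pos': array([ 154.80004217, -553.24880686,  213.12268413]), 'ee_rot': array([-1.79899623e+02, -2.31812046e-03,  1.56307851e+01]), 'force': array([ 1.0936849 , -0.04230338,  0.20203559]), 'torque': array([ 0.00461023,  0.02147898, -0.00732547]), 'gripper_width': 90.8344279114559}
scene 57.702976837138415 272.52937716967193 211.69730894565603 [[ 7.81515051e-01  4.24650032e-01 -4.57062989e-01  1.14318960e+03]
 [ 6.23862916e-01 -5.38275297e-01  5.66616949e-01 -7.93468616e+02]
 [-5.41181056e-03 -7.27964323e-01 -6.85593653e-01  1.08889320e+03]
 [ 0.00000000e+00  0.00000000e+00  0.00000000e+00  1.00000000e+00]]
top 56.04082373543963 274.73144467672483 216.5775141246963 [[ 2.68472537e-02 -9.97149861e-01  7.05080103e-02  4.38390437e+02]
 [-9.99204505e-01 -2.88494208e-02 -2.75330287e-02  6.63943956e+00]
 [ 2.94886710e-02 -6.97127353e-02 -9.97131161e-01  1.34464914e+03]
 [ 0.00000000e+00  0.00000000e+00  0.00000000e+00  1.00000000e+00]]
wrist 63.59316216765172 279.97431177826456 211.88072367401534 [[ 2.70489275e-01 -9.28509744e-01 -2.54372182e-01  2.26462870e+02]
 [-9.62719512e-01 -2.61585697e-01 -6.88771618e-02 -5.34621600e+02]
 [-2.58700881e-03  2.63519597e-01 -9.64650574e-01  3.84119481e+02]
 [ 0.00000000e+00  0.00000000e+00  0.00000000e+00  1.00000000e+00]]
```

View pics/scene0.png

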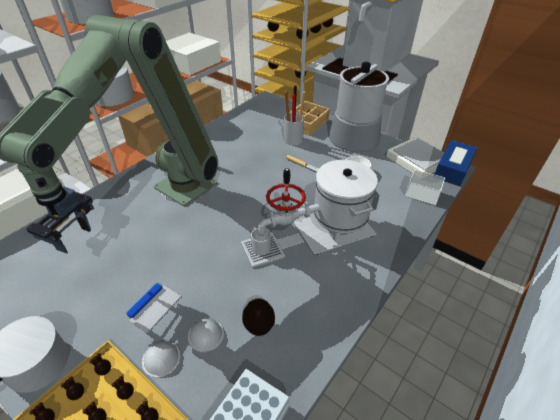

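View pics/top0.png

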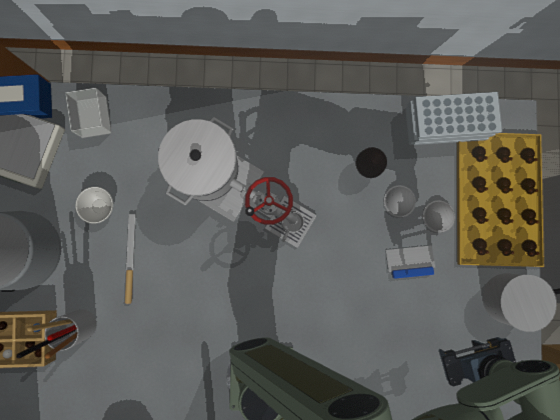

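The top view shows the red wheel at about (268,201), the black grip near (250,211) on its left, and the lid knob at (195,155). I'll measure these by colour next.

```bash
cat > h.py <<'E'
import numpy as np, cv2
def ray(f,u,v):
    h=f["color"].shape[0]; F=h/2/np.tan(np.radians(f["vertical_fov"]/2))
    d=np.array([(u-f["cx"])/F,(v-f["cy"])/F,1.0]); P=np.array(f["pose"])
    return P[:3,3],P[:3,:3]@d
def onz(f,u,v,z):
    o,d=ray(f,u,v); return o+d*(z-o[2])/d[2]
def proj(f,p):
    h=f["color"].shape[0]; F=h/2/np.tan(np.radians(f["vertical_fov"]/2)); P=np.array(f["pose"])
    c=P[:3,:3].T@(np.array(p)-P[:3,3]); return F*c[0]/c[2]+f["cx"],F*c[1]/c[2]+f["cy"]
def tri(a,b):
    A=[];y=[]
    (o1,d1),(o2,d2)=a,b
    t=np.linalg.lstsq(np.c_[d1,-d2],o2-o1,rcond=None)[0]
    p,q=o1+t[0]*d1,o2+t[1]*d2; return (p+q)/2,np.linalg.norm(p-q)
def red(f):
    b,g,r=[f["color"][...,i].astype(int) for i in range(3)]
    return ((r>70)&(r>2*g)&(r>2*b)).astype(np.uint8)
E
python3 - <<'E'
from h import *
from workcell import grab_frame
for n in("top","scene"):
    f=grab_frame(n); m=red(f)
    k,l,st,c=cv2.connectedComponentsWithStats(m)
    # component containing near wheel
    near=(268,201) if n=="top" else (286,197)
    i=1+np.argmin([np.hypot(*(c[j]-near))-st[j,4]*.1 for j in range(1,k)]); print(n,st[i],c[i])
    mm=(l==i).astype(np.uint8)
    cs,_=cv2.findContours(mm,cv2.RETR_EXTERNAL,cv2.CHAIN_APPROX_NONE)
    pts=cv2.convexHull(max(cs,key=len))[:,0,:].astype(float)
    W=np.array([onz(f,u,v,239)[:2] for u,v in pts])
    A=np.c_[2*W,np.ones(len(W))]; s=np.linalg.lstsq(A,(W**2).sum(1),rcond=None)[0]
    print("circle",s[:2],np.sqrt(s[2]+s[0]**2+s[1]**2), np.std(np.hypot(*(W-s[:2]).T)))
    x,y=map(int,near); cr=f["color"][y-75:y+60,x-100:x+110]
    cv2.imwrite(f"pics/{n}_c.png",cv2.resize(cr,None,fx=3.6,fy=3.6,interpolation=cv2.INTER_CUBIC))
E
```

```text
top [246 177  47  47 581] [269.41824441 199.67986231]
circle [562.24569755  -5.36788017] 66.00552401010239 0.6827997539674959
scene [266 184  40  27 363] [285.58126722 197.68870523]
circle [563.61204787  -4.4998197 ] 66.78856223673417 1.2820254321881712
```

View pics/top_c.png

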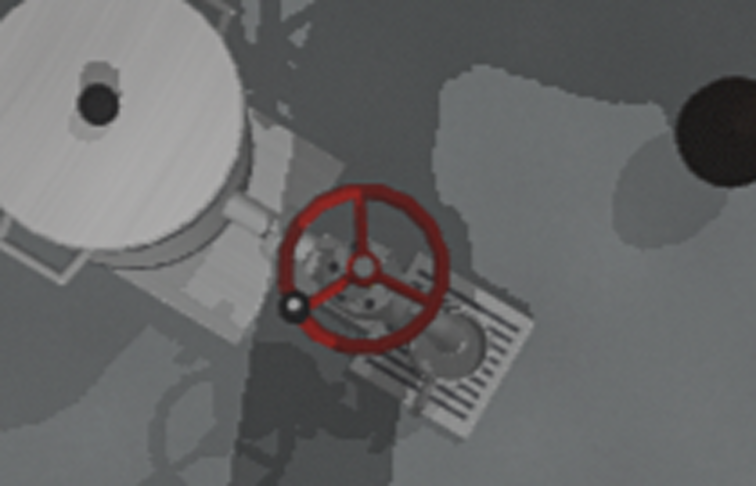

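View pics/scene_c.png

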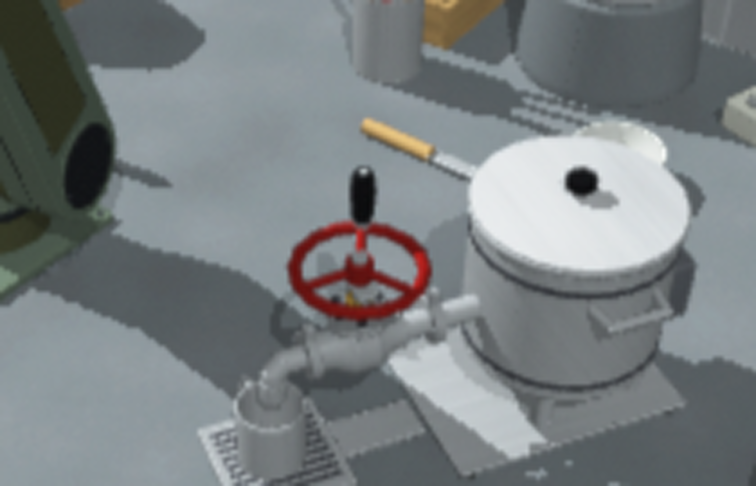

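Run:
```python
from h import *
from workcell import grab_frame
t=grab_frame("top"); s=grab_frame("scene")
hub=np.array([563,-5.])
def dark(f,x0,y0,w,h,th=45):
    g=f["color"][y0:y0+h,x0:x0+w].max(2); m=(g<th).astype(np.uint8)
    k,l,st,c=cv2.connectedComponentsWithStats(m); i=1+np.argmax(st[1:,4]); return c[i]+[x0,y0],st[i]+np.array([x0,y0,0,0,0])
gt=dark(t,240,200,20,20); print("grip top",gt)
kn=dark(t,185,145,22,22); print("knob",kn)
gs=dark(s,277,165,20,21); print("grip scene",gs)
kns=dark(s,335,165,26,16);print("knob s",kns)
g=onz(t,*gt[0],303); print("grip",g, g[:2]-hub, np.hypot(*(g[:2]-hub)),np.degrees(np.arctan2(*(g[:2]-hub)[::-1])))
print("grip mid tri",tri(ray(t,*gt[0]),ray(s,*gs[0])))
print("scene grip mid", onz(s,*gs[0],280))
print("knob tri",tri(ray(t,*kn[0]),ray(s,*kns[0])))
k=onz(t,*kn[0],275);k2=onz(s,*kns[0],272)
for q in(k,k2):
  d=q[:2]-hub; print("knob",q,np.hypot(*d),"yaw",np.degrees(np.arctan2(d[1],d[0])))
for p in ([563,-5,256],): print(proj(t,p),proj(s,p))
```

```text
grip top (array([249.57894737, 211.47368421]), array([246, 207,   8,   9,  38]))
knob (array([194.64912281, 154.43859649]), array([191, 150,   9,  10,  57]))
grip scene (array([286.33802817, 176.54929577]), array([284, 171,   6,  13,  71]))
knob s (array([347.08571429, 172.31428571]), array([344, 170,   7,   6,  35]))
grip [523.64778319  44.76192552 303.        ] [-39.35221681  49.76192552] 63.44167556646386 128.33729172560106
grip mid tri (array([526.74667765,  46.45604255, 274.78306877]), np.float64(2.05210821178935))
scene grip mid [531.40787782  41.81807425 280.        ]
knob tri (array([678.32296657, 200.8861203 , 272.116542  ]), np.float64(0.3432483623384415))
knob [677.81912229 200.47246141 275.        ] 235.37706609580215 yaw 60.80330523313379
knob [678.15269469 200.86992986 272.        ] 235.88677605195596 yaw 60.77967072518764
(np.float64(268.55711064377135), np.float64(199.26424646018745)) (np.float64(285.2980317971698), np.float64(192.5416963875767))
```

The two views agree: hub ≈ (563,-5), dispenser yaw ≈ 60.8° (knob 235.4 mm from the hub against 235 given), and grip at 128.3°. That puts the wheel at about 67.5° + 360° = 1.19 turns open, the only value inside the stated start range. Next I lift, square the yaw and head over.

Request:
drive_tool(
  moves=[
    {"claw": -1,"dx": 0,"dy": 0,"dz": -1,"yaw": 1},
    {"claw": -1,"dx": 0,"dy": 0,"dz": -1,"yaw": 0.8},
    {"claw": -1,"dx": 0,"dy": 0,"dz": -1,"yaw": 0},
    {"claw": -1,"dx": 0.6,"dy": -1,"dz": -1,"yaw": 0},
    {"claw": -1,"dx": 0.6,"dy": -1,"dz": -1,"yaw": 0},
  ],
  grip_force=40,
)

```text
time_s: 0.98
ee_pos: [178.7, -512.9, 314.0]
ee_rot: [-179.7, 0.1, -0.5]
force: [0.7, 0.5, 0.2]
gripper_width: 91.4
```

Request:
drive_tool(
  moves=[
    {"claw": -1,"dx": 0.6,"dy": -1,"dz": -0.6,"yaw": 0},
    {"claw": -1,"dx": 0.6,"dy": -1,"dz": -0.6,"yaw": 0},
    {"claw": -1,"dx": 0.6,"dy": -1,"dz": -0.6,"yaw": 0},
    {"claw": -1,"dx": 0.6,"dy": -1,"dz": -0.6,"yaw": 0},
    {"claw": -1,"dx": 0.6,"dy": -1,"dz": -0.6,"yaw": 0},
  ],
)

```text
time_s: 1.6
ee_pos: [242.6, -407.5, 376.8]
ee_rot: [-179.6, 0.1, -0.5]
force: [0.1, -0.5, -0.4]
gripper_width: 91.4
```

Request:
drive_tool(
  moves=[
    {"claw": -1,"dx": 0.6,"dy": -1,"dz": 0,"yaw": 0},
    {"claw": -1,"dx": 0.6,"dy": -1,"dz": 0,"yaw": 0},
    {"claw": -1,"dx": 0.6,"dy": -1,"dz": 0,"yaw": 0},
    {"claw": -1,"dx": 0.6,"dy": -1,"dz": 0,"yaw": 0},
    {"claw": -1,"dx": 0.6,"dy": -1,"dz": 0,"yaw": 0},
  ],
)

```text
time_s: 2.22
ee_pos: [306.0, -300.5, 378.4]
ee_rot: [-179.6, 0.1, -0.4]
force: [0.9, 0.5, 0.0]
gripper_width: 91.2
```

Request:
drive_tool(
  moves=[
    {"claw": -1,"dx": 0.6,"dy": -1,"dz": 0,"yaw": 0},
    {"claw": -1,"dx": 0.6,"dy": -1,"dz": 0,"yaw": 0},
    {"claw": -1,"dx": 0.6,"dy": -1,"dz": 0,"yaw": 0},
    {"claw": -1,"dx": 0.6,"dy": -1,"dz": 0,"yaw": 0},
    {"claw": -1,"dx": 0.6,"dy": -1,"dz": 0,"yaw": 0},
  ],
)

```text
time_s: 2.85
ee_pos: [367.5, -193.1, 378.9]
ee_rot: [-179.5, 0.2, -0.3]
force: [0.3, 0.5, -0.4]
gripper_width: 90.7
```

Request:
drive_tool(
  moves=[
    {"claw": -1,"dx": 0.6,"dy": -1,"dz": 0,"yaw": 0},
    {"claw": -1,"dx": 0.6,"dy": -1,"dz": 0,"yaw": 0},
    {"claw": -1,"dx": 0.6,"dy": -1,"dz": 0,"yaw": 0},
    {"claw": -1,"dx": 0.6,"dy": -1,"dz": 0,"yaw": 0},
    {"claw": -1,"dx": 0.6,"dy": -1,"dz": 0,"yaw": 0},
  ],
)

```text
time_s: 3.48
ee_pos: [427.7, -85.9, 379.3]
ee_rot: [-179.5, 0.3, -0.1]
force: [-0.4, -0.0, 0.4]
gripper_width: 91.2
```

Request:
drive_tool(
  moves=[
    {"claw": -1,"dx": 0.9,"dy": -1,"dz": 0,"yaw": 0},
    {"claw": -1,"dx": 0.9,"dy": -1,"dz": 0,"yaw": 0},
    {"claw": -1,"dx": 0.9,"dy": -1,"dz": 0,"yaw": 0},
    {"claw": -1,"dx": 0.9,"dy": -1,"dz": 0,"yaw": 0},
    {"claw": -1,"dx": 0.9,"dy": -1,"dz": 0,"yaw": 0},
  ],
)

```text
time_s: 4.1
ee_pos: [517.3, 21.2, 379.7]
ee_rot: [-179.5, 0.4, -0.0]
force: [-0.2, -1.0, -0.4]
gripper_width: 91.3
```

Request:
drive_tool(
  moves=[
    {"claw": -1,"dx": 0.1,"dy": -0.9,"dz": 0,"yaw": 0},
    {"claw": -1,"dx": 0,"dy": 0,"dz": 0,"yaw": 0},
  ],
)

```text
time_s: 4.35
ee_pos: [518.7, 41.9, 379.1]
ee_rot: [-179.5, 0.6, 0.1]
force: [-0.7, -0.1, 0.5]
gripper_width: 91.4
```

Run:
```python
from h import *
from workcell import grab_frame,telemetry
s=telemetry.state();print(s["ee_pos"],s["ee_rot"],s["qpos"])
f=grab_frame("wrist");cv2.imwrite("pics/w1.png",f["color"])
m=red(f); v,u=np.nonzero(m); print(len(u), u.mean(),v.mean())
print("grip top pred",proj(f,[524.8,43.9,307]),"hub",proj(f,[563,-5,256]))
```

```text
[518.70868251  41.85422975 379.13626014] [-1.79525450e+02  5.67812486e-01  1.42402862e-01] [ 3.02269483 10.28757069 77.32615955  0.5031397  92.9294069  92.90597515]
7702 336.6894313165412 143.20643988574398
grip top pred (np.float64(276.80578404841935), np.float64(213.22989790724785)) hub (np.float64(334.9829925549678), np.float64(154.27042577407738))
```

View pics/w1.png

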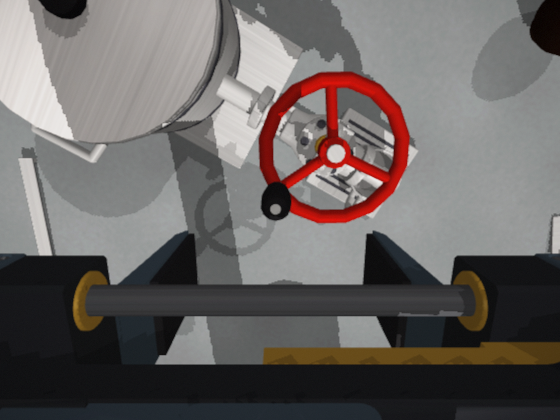

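The wrist view puts the grip's top at about (276,209), predicted (277,213), and the hub at (335,153), predicted (335,154), so the measurement holds. I'll descend around the grip.

Request:
drive_tool(
  moves=[
    {"claw": -1,"dx": 0.3,"dy": -0.1,"dz": 0.7,"yaw": 0},
    {"claw": -1,"dx": 0,"dy": 0,"dz": 1,"yaw": 0},
    {"claw": -1,"dx": 0,"dy": 0,"dz": 1,"yaw": 0},
    {"claw": -1,"dx": 0,"dy": 0,"dz": 1,"yaw": 0},
    {"claw": -1,"dx": 0,"dy": 0,"dz": 0.8,"yaw": 0},
  ],
)

```text
time_s: 5.03
ee_pos: [522.4, 40.7, 284.7]
ee_rot: [-179.6, 0.5, -0.2]
force: [-0.0, 0.5, 0.4]
gripper_width: 91.0
```

Request:
drive_tool(
  moves=[
    {"claw": -1,"dx": 0,"dy": 0,"dz": 0.8,"yaw": 0},
    {"claw": -1,"dx": 0,"dy": 0,"dz": 0,"yaw": 0},
  ],
)

```text
time_s: 5.28
ee_pos: [520.4, 39.3, 265.4]
ee_rot: [-179.7, 0.8, -0.3]
force: [-0.2, -0.6, 0.4]
gripper_width: 90.9
```

Request:
drive_tool(
  moves=[
    {"claw": -1,"dx": 0.25,"dy": -0.2,"dz": 0.2,"yaw": 0},
    {"claw": 1,"dx": 0,"dy": 0,"dz": 0,"yaw": 0},
    {"claw": 1,"dx": 0,"dy": 0,"dz": 0,"yaw": 0},
    {"claw": 1,"dx": 0,"dy": 0,"dz": 0,"yaw": 0},
    {"claw": 1,"dx": 0,"dy": 0,"dz": 0,"yaw": 0},
  ],
)

```text
time_s: 5.9
ee_pos: [526.6, 43.1, 262.9]
ee_rot: [-179.7, 0.6, -0.4]
force: [-0.0, -0.4, 0.9]
gripper_width: 54.0
```

Request:
drive_tool(
  moves=[
    {"claw": 1,"dx": 0,"dy": 0,"dz": 0,"yaw": 0},
    {"claw": 1,"dx": 0,"dy": 0,"dz": 0,"yaw": 0},
  ],
)

```text
time_s: 6.15
ee_pos: [526.7, 43.1, 263.0]
ee_rot: [-179.7, 0.6, -0.4]
force: [0.3, -0.5, 0.7]
gripper_width: 34.0
```

Run:
```python
from h import *
from workcell import grab_frame,telemetry
s=telemetry.state();print(s)
f=grab_frame("wrist");cv2.imwrite("pics/w2.png",f["color"])
```

```text
{'time_s': 6.15, 'qpos': array([ 3.20051213, 12.77987816, 90.27660266,  0.37466398, 77.48908033,
       93.48906763]), 'qvel': array([ 0.01318048, -0.0489842 ,  0.08346121, -0.07451212,  0.03551893,
       -0.11048876]), 'effort': array([ 6.15903555e-04, -3.66894042e+01, -2.40061355e+01,  5.72579086e-02,
       -3.88366962e-02, -6.08285900e-04]), 'ee_pos': array([526.65631371,  43.11349331, 263.0458366 ]), 'ee_rot': array([-179.66889998,    0.56702068,   -0.36982066]), 'force': array([ 0.31636114, -0.46685876,  0.65787317]), 'torque': array([-0.02034619,  0.04495446,  0.00047752]), 'gripper_width': 34.044414420003505}
```

View pics/w2.png

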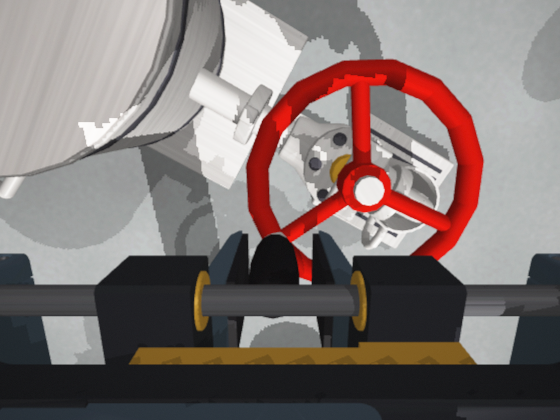

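The grip (~(273,275)) sits between the fingers, which are still closing. I'll finish the close.

Request:
drive_tool(
  moves=[
    {"claw": 1,"dx": 0,"dy": 0,"dz": 0,"yaw": 0},
    {"claw": 1,"dx": 0,"dy": 0,"dz": 0,"yaw": 0},
    {"claw": 1,"dx": 0,"dy": 0,"dz": 0,"yaw": 0},
    {"claw": 1,"dx": 0,"dy": 0,"dz": 0,"yaw": 0},
  ],
)

```text
time_s: 6.7
ee_pos: [526.4, 44.8, 263.1]
ee_rot: [-179.5, 0.6, -0.3]
force: [0.4, 1.4, -0.3]
gripper_width: 22.4
```

```bash
cat > plan.py <<'E'
import sys
from h import *
from workcell import telemetry
s=telemetry.state(); hub=np.array([float(sys.argv[3]),float(sys.argv[4])]) if len(sys.argv)>3 else np.array([563,-5.])
st=float(sys.argv[1]); n=int(sys.argv[2])
p=s["ee_pos"][:2]-hub; a=np.degrees(np.arctan2(p[1],p[0]))
print("r %.1f ang %.1f rel %.1f z %.1f F %s yaw %.1f w %.1f"%(np.hypot(*p),a,(a-60.8)%360,s["ee_pos"][2],s["force"].round(1),s["ee_rot"][2],s["gripper_width"]))
w=np.radians(s["ee_rot"][2])
q=p.copy()
for i in range(1,n+1):
    t=62*np.array([np.cos(np.radians(a+st*i)),np.sin(np.radians(a+st*i))])
    d=t-q; q=t
    x=d[0]*np.cos(w)+d[1]*np.sin(w); y=d[0]*np.sin(w)-d[1]*np.cos(w)
    print("%.2f %.2f"%(x/20,y/20))
E
python3 plan.py -12 5
```

```text
r 61.8 ang 126.3 rel 65.5 z 263.1 F [ 0.4  1.4 -0.3] yaw -0.3 w 22.4
0.55 -0.34
0.61 -0.21
0.64 -0.07
0.65 0.06
0.62 0.19
```

Request:
drive_tool(
  moves=[
    {"claw": 1,"dx": 0.55,"dy": -0.35,"dz": 0,"yaw": 0},
    {"claw": 1,"dx": 0.6,"dy": -0.2,"dz": 0,"yaw": 0},
    {"claw": 1,"dx": 0.65,"dy": -0.05,"dz": 0,"yaw": 0},
    {"claw": 1,"dx": 0.65,"dy": 0.05,"dz": 0,"yaw": 0},
    {"claw": 1,"dx": 0.6,"dy": 0.2,"dz": 0,"yaw": 0},
  ],
)

```text
time_s: 7.32
ee_pos: [588.8, 51.9, 263.0]
ee_rot: [-179.6, 0.9, -0.3]
force: [-3.8, -0.2, 4.1]
gripper_width: 22.6
```

```bash
python3 plan.py -15 5
```

```text
r 62.5 ang 65.6 rel 4.8 z 263.0 F [-3.8 -0.2  4.1] yaw -0.3 w 22.6
0.68 0.45
0.56 0.59
0.39 0.71
0.19 0.79
-0.02 0.81
```

Request:
drive_tool(
  moves=[
    {"claw": 1,"dx": 0.7,"dy": 0.45,"dz": 0,"yaw": 0},
    {"claw": 1,"dx": 0.55,"dy": 0.6,"dz": 0,"yaw": 0},
    {"claw": 1,"dx": 0.4,"dy": 0.7,"dz": 0,"yaw": 0},
    {"claw": 1,"dx": 0.2,"dy": 0.8,"dz": 0,"yaw": 0},
    {"claw": 1,"dx": 0,"dy": 0.8,"dz": 0,"yaw": 0},
  ],
)

```text
time_s: 7.95
ee_pos: [624.3, -18.1, 263.0]
ee_rot: [-179.4, 1.6, -0.3]
force: [-11.2, 6.3, 6.3]
gripper_width: 22.3
```

```bash
python3 plan.py -16 5
```

```text
r 62.7 ang -12.1 rel 287.1 z 263.0 F [-11.2   6.3   6.3] yaw -0.3 w 22.3
-0.33 0.80
-0.50 0.70
-0.68 0.53
-0.80 0.33
-0.86 0.09
```

Request:
drive_tool(
  moves=[
    {"claw": 1,"dx": -0.35,"dy": 0.8,"dz": 0,"yaw": 0},
    {"claw": 1,"dx": -0.5,"dy": 0.7,"dz": 0,"yaw": 0},
    {"claw": 1,"dx": -0.7,"dy": 0.55,"dz": 0,"yaw": 0},
    {"claw": 1,"dx": -0.8,"dy": 0.35,"dz": 0,"yaw": 0},
    {"claw": 1,"dx": -0.85,"dy": 0.1,"dz": 0,"yaw": 0},
  ],
)

```text
time_s: 8.57
ee_pos: [568.2, -66.7, 263.1]
ee_rot: [-178.6, 0.6, -0.4]
force: [3.4, 3.7, 0.1]
gripper_width: 21.8
```

```bash
python3 plan.py -16 5
```

```text
r 61.9 ang -85.2 rel 214.0 z 263.1 F [3.4 3.7 0.1] yaw -0.4 w 21.8
-0.86 -0.04
-0.82 -0.28
-0.71 -0.49
-0.55 -0.67
-0.34 -0.79
```

Request:
drive_tool(
  moves=[
    {"claw": 1,"dx": -0.85,"dy": -0.05,"dz": 0,"yaw": 0},
    {"claw": 1,"dx": -0.8,"dy": -0.3,"dz": 0,"yaw": 0},
    {"claw": 1,"dx": -0.7,"dy": -0.5,"dz": 0,"yaw": 0},
    {"claw": 1,"dx": -0.55,"dy": -0.65,"dz": 0,"yaw": 0},
    {"claw": 1,"dx": -0.35,"dy": -0.8,"dz": 0,"yaw": 0},
  ],
)

```text
time_s: 9.2
ee_pos: [504.9, -24.9, 263.1]
ee_rot: [-179.2, 0.1, -0.6]
force: [2.7, -3.9, -2.9]
gripper_width: 22.3
```

```bash
python3 plan.py -16 5
```

```text
r 61.4 ang -161.1 rel 138.1 z 263.1 F [ 2.7 -3.9 -2.9] yaw -0.6 w 22.3
-0.20 -0.84
0.07 -0.86
0.30 -0.81
0.51 -0.69
0.68 -0.53
```

Request:
drive_tool(
  moves=[
    {"claw": 1,"dx": -0.2,"dy": -0.85,"dz": 0,"yaw": 0},
    {"claw": 1,"dx": 0.05,"dy": -0.85,"dz": 0,"yaw": 0},
    {"claw": 1,"dx": 0.3,"dy": -0.8,"dz": 0,"yaw": 0},
    {"claw": 1,"dx": 0.5,"dy": -0.7,"dz": 0,"yaw": 0},
    {"claw": 1,"dx": 0.7,"dy": -0.55,"dz": 0,"yaw": 0},
  ],
)

```text
time_s: 9.82
ee_pos: [535.0, 50.5, 263.1]
ee_rot: [-180.0, -0.3, -0.4]
force: [2.9, -13.6, -0.9]
gripper_width: 22.4
```

```bash
python3 plan.py -10 5
```

```text
r 62.2 ang 116.7 rel 55.9 z 263.1 F [  2.9 -13.6  -0.9] yaw -0.4 w 22.4
0.50 -0.20
0.53 -0.11
0.54 -0.02
0.54 0.07
0.51 0.17
```

Request:
drive_tool(
  moves=[
    {"claw": 1,"dx": 0.5,"dy": -0.2,"dz": 0,"yaw": 0},
    {"claw": 1,"dx": 0.5,"dy": -0.1,"dz": 0,"yaw": 0},
    {"claw": 1,"dx": 0.5,"dy": 0,"dz": 0,"yaw": 0},
    {"claw": 1,"dx": 0.5,"dy": 0.05,"dz": 0,"yaw": 0},
    {"claw": 1,"dx": 0.3,"dy": 0.1,"dz": 0,"yaw": 0},
  ],
)

```text
time_s: 10.45
ee_pos: [573.3, 56.5, 263.0]
ee_rot: [179.8, 1.0, -0.3]
force: [-4.7, -3.2, 2.2]
gripper_width: 22.5
```

```bash
python3 plan.py -3 5
```

```text
r 62.4 ang 80.5 rel 19.7 z 263.0 F [-4.7 -3.2  2.2] yaw -0.3 w 22.5
0.16 0.05
0.16 0.04
0.16 0.05
0.15 0.05
0.15 0.06
```

Request:
drive_tool(
  moves=[
    {"claw": 1,"dx": 0.25,"dy": 0.1,"dz": 0,"yaw": 0},
    {"claw": 1,"dx": 0.25,"dy": 0.1,"dz": 0,"yaw": 0},
    {"claw": 1,"dx": 0.2,"dy": 0.1,"dz": 0,"yaw": 0},
  ],
)

```text
time_s: 10.82
ee_pos: [581.4, 54.6, 263.1]
ee_rot: [-179.9, 1.7, -0.2]
force: [-4.6, -3.4, 2.0]
gripper_width: 21.9
```

```bash
python3 plan.py -3 5
```

```text
r 62.4 ang 72.8 rel 12.0 z 263.1 F [-4.6 -3.4  2. ] yaw -0.2 w 21.9
0.15 0.07
0.15 0.06
0.15 0.07
0.14 0.07
0.14 0.08
```

Request:
drive_tool(
  moves=[
    {"claw": 1,"dx": 0.25,"dy": 0.1,"dz": 0,"yaw": 0},
    {"claw": 1,"dx": 0.25,"dy": 0.1,"dz": 0,"yaw": 0},
    {"claw": 1,"dx": 0.25,"dy": 0.15,"dz": 0,"yaw": 0},
  ],
)

```text
time_s: 11.2
ee_pos: [590.0, 51.2, 263.1]
ee_rot: [-179.8, 2.5, -0.1]
force: [-4.5, -3.0, 1.8]
gripper_width: 22.2
```

```bash
python3 plan.py -3 3
```

```text
r 62.4 ang 64.3 rel 3.5 z 263.1 F [-4.5 -3.   1.8] yaw -0.1 w 22.2
0.14 0.09
0.14 0.08
0.14 0.09
```

Request:
drive_tool(
  moves=[
    {"claw": 1,"dx": 0.2,"dy": 0.15,"dz": 0,"yaw": 0},
    {"claw": 1,"dx": 0.2,"dy": 0.15,"dz": 0,"yaw": 0},
  ],
)

```text
time_s: 11.45
ee_pos: [593.8, 49.2, 263.0]
ee_rot: [-179.5, 3.0, -0.0]
force: [-10.1, 2.0, 3.7]
gripper_width: 22.4
```

```bash
python3 plan.py -3 3
```

```text
r 62.3 ang 60.4 rel 359.6 z 263.0 F [-10.1   2.    3.7] yaw -0.0 w 22.4
0.13 0.10
0.13 0.09
0.13 0.10
```

Request:
drive_tool(
  moves=[
    {"claw": 1,"dx": 0.25,"dy": 0.2,"dz": 0,"yaw": 0},
    {"claw": 1,"dx": 0.25,"dy": 0.2,"dz": 0,"yaw": 0},
  ],
)

```text
time_s: 11.7
ee_pos: [593.9, 49.1, 263.0]
ee_rot: [-178.7, 4.3, 0.2]
force: [-14.0, 6.5, 5.6]
gripper_width: 22.5
```

```bash
python3 plan.py -3 1
```

```text
r 62.3 ang 60.3 rel 359.5 z 263.0 F [-14.    6.5   5.6] yaw 0.2 w 22.5
0.13 0.10
```

Request:
drive_tool(
  moves=[
    {"claw": 1,"dx": 0.35,"dy": 0.25,"dz": 0,"yaw": 0},
    {"claw": 1,"dx": 0.35,"dy": 0.25,"dz": 0,"yaw": 0},
  ],
)

```text
time_s: 11.95
ee_pos: [594.4, 49.2, 262.7]
ee_rot: [-177.7, 6.1, 0.5]
force: [-17.2, 8.6, 8.6]
gripper_width: 22.6
```

```bash
python3 plan.py -3 1
python3 - <<'E'
from h import *
from workcell import grab_frame
for n in("wrist","top"):
    f=grab_frame(n);cv2.imwrite(f"pics/stop_{n}.png",f["color"])
E
```

```text
r 62.7 ang 59.9 rel 359.1 z 262.7 F [-17.2   8.6   8.6] yaw 0.5 w 22.6
0.12 0.11
```

View pics/stop_wrist.png

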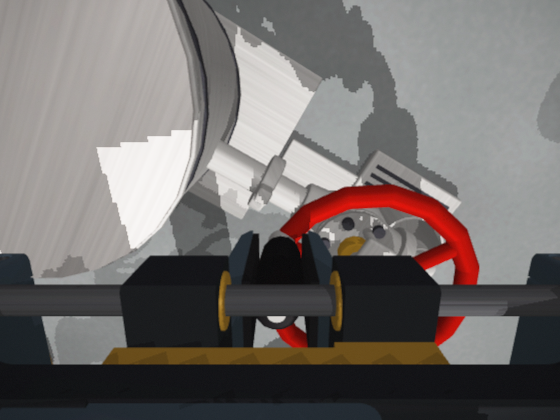

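It has hit the stop. Two more pushes moved it less than 1 mm while the force rose to about 20 N, at 60.3° against a dispenser yaw of 60.8°. The wrist view still shows the grip at about (278,280) between the fingers. The tool has tilted about 6°, so I'll plan with the full tool frame and track the grasp point while backing off.

```bash
cat > plan.py <<'E'
import sys
from h import *
from scipy.spatial.transform import Rotation as Ro
from workcell import telemetry
s=telemetry.state(); hub=np.array([563,-5.])
st=float(sys.argv[1]); n=int(sys.argv[2])
R=Ro.from_euler('xyz',s["ee_rot"],degrees=True).as_matrix()
g=s["ee_pos"]-19*R[:,2]
p=g[:2]-hub; a=np.degrees(np.arctan2(p[1],p[0]))
pt=s["ee_pos"][:2]-hub
print("GP r %.1f ang %.2f rel %.2f z %.1f | TCP ang %.1f| F %s rot %s w %.1f t %.2f"%(np.hypot(*p),a,(a-60.8)%360,g[2],np.degrees(np.arctan2(pt[1],pt[0])),s["force"].round(1),s["ee_rot"].round(1),s["gripper_width"],s["time_s"]))
q=g.copy()
for i in range(1,n+1):
    t=np.array([*(hub+62*np.array([np.cos(np.radians(a+st*i)),np.sin(np.radians(a+st*i))])),282])
    d=R.T@(t-q)/20; q=t
    print("%.2f %.2f %.2f"%tuple(d))
E
python3 plan.py 12 5
```

```text
GP r 63.1 ang 57.99 rel 357.19 z 281.6 | TCP ang 59.9| F [-18.1   8.9   8. ] rot [-177.7    6.1    0.5] w 22.7 t 12.05
-0.61 -0.24 0.06
-0.62 -0.16 0.07
-0.64 -0.03 0.07
-0.64 0.11 0.06
-0.60 0.24 0.05
```

Request:
drive_tool(
  moves=[
    {"claw": 1,"dx": -0.6,"dy": -0.25,"dz": 0.05,"yaw": 0},
    {"claw": 1,"dx": -0.6,"dy": -0.15,"dz": 0.05,"yaw": 0},
    {"claw": 1,"dx": -0.65,"dy": -0.05,"dz": 0.05,"yaw": 0},
  ],
)

```text
time_s: 12.42
ee_pos: [559.0, 57.4, 262.7]
ee_rot: [-178.1, 5.7, 0.5]
force: [3.7, -6.0, -2.2]
gripper_width: 22.4
```

```bash
python3 plan.py 14 5
```

```text
GP r 61.8 ang 91.92 rel 31.12 z 281.6 | TCP ang 93.6| F [ 3.7 -6.  -2.2] rot [-178.1    5.7    0.5] w 22.4 t 12.43
-0.75 0.10 0.05
-0.70 0.29 0.06
-0.61 0.45 0.05
-0.48 0.58 0.03
-0.33 0.68 0.01
```

Request:
drive_tool(
  moves=[
    {"claw": 1,"dx": -0.75,"dy": 0.1,"dz": 0.05,"yaw": 0},
    {"claw": 1,"dx": -0.7,"dy": 0.3,"dz": 0.05,"yaw": 0},
    {"claw": 1,"dx": -0.6,"dy": 0.45,"dz": 0.05,"yaw": 0},
    {"claw": 1,"dx": -0.5,"dy": 0.6,"dz": 0.05,"yaw": 0},
    {"claw": 1,"dx": -0.35,"dy": 0.7,"dz": 0,"yaw": 0},
  ],
)

```text
time_s: 13.05
ee_pos: [504.9, 15.1, 262.8]
ee_rot: [-177.9, 4.6, 0.6]
force: [7.6, 0.8, -7.1]
gripper_width: 22.3
```

```bash
python3 plan.py 15 5
```

```text
GP r 59.8 ang 161.03 rel 100.23 z 281.7 | TCP ang 160.9| F [ 7.6  0.8 -7.1] rot [-177.9    4.6    0.6] w 22.3 t 13.05
-0.27 0.75 -0.02
0.04 0.81 -0.03
0.25 0.77 -0.05
0.44 0.68 -0.06
0.60 0.54 -0.07
```

Request:
drive_tool(
  moves=[
    {"claw": 1,"dx": -0.2,"dy": 0.75,"dz": 0,"yaw": 0},
    {"claw": 1,"dx": 0.05,"dy": 0.8,"dz": -0.05,"yaw": 0},
    {"claw": 1,"dx": 0.25,"dy": 0.75,"dz": -0.05,"yaw": 0},
    {"claw": 1,"dx": 0.45,"dy": 0.7,"dz": -0.05,"yaw": 0},
    {"claw": 1,"dx": 0.6,"dy": 0.55,"dz": -0.05,"yaw": 0},
  ],
)

```text
time_s: 13.68
ee_pos: [526.5, -54.0, 262.6]
ee_rot: [-177.3, 4.7, 0.6]
force: [-2.3, 3.9, 3.3]
gripper_width: 22.6
```

```bash
python3 plan.py 15 5
```

```text
GP r 60.8 ang -125.00 rel 174.20 z 281.5 | TCP ang -126.7| F [-2.3  3.9  3.3] rot [-177.3    4.7    0.6] w 22.6 t 13.68
0.68 0.42 -0.10
0.79 0.18 -0.07
0.81 -0.03 -0.07
0.77 -0.24 -0.05
0.68 -0.43 -0.04
```

Request:
drive_tool(
  moves=[
    {"claw": 1,"dx": 0.7,"dy": 0.4,"dz": -0.1,"yaw": 0},
    {"claw": 1,"dx": 0.8,"dy": 0.2,"dz": -0.05,"yaw": 0},
    {"claw": 1,"dx": 0.8,"dy": -0.05,"dz": -0.05,"yaw": 0},
    {"claw": 1,"dx": 0.75,"dy": -0.25,"dz": -0.05,"yaw": 0},
    {"claw": 1,"dx": 0.7,"dy": -0.45,"dz": -0.05,"yaw": 0},
  ],
)

```text
time_s: 14.3
ee_pos: [603.8, -52.1, 262.6]
ee_rot: [-177.2, 5.3, 0.5]
force: [-7.8, 3.9, 1.9]
gripper_width: 22.8
```

```bash
python3 plan.py 15 5
```

```text
GP r 64.2 ang -48.43 rel 250.77 z 281.5 | TCP ang -49.1| F [-7.8  3.9  1.9] rot [-177.2    5.3    0.5] w 22.8 t 14.30
0.46 -0.69 -0.03
0.36 -0.73 0.00
0.16 -0.79 0.02
-0.05 -0.81 0.04
-0.26 -0.77 0.06
```

Request:
drive_tool(
  moves=[
    {"claw": 1,"dx": 0.5,"dy": -0.7,"dz": 0,"yaw": 0},
    {"claw": 1,"dx": 0.35,"dy": -0.75,"dz": 0,"yaw": 0},
    {"claw": 1,"dx": 0.15,"dy": -0.8,"dz": 0,"yaw": 0},
    {"claw": 1,"dx": -0.05,"dy": -0.8,"dz": 0.05,"yaw": 0},
    {"claw": 1,"dx": -0.25,"dy": -0.75,"dz": 0.05,"yaw": 0},
  ],
)

```text
time_s: 14.92
ee_pos: [620.0, 21.8, 262.7]
ee_rot: [-177.8, 5.3, 0.4]
force: [-2.7, -5.4, 1.7]
gripper_width: 22.5
```

```bash
python3 plan.py 15 5
```

```text
GP r 64.3 ang 23.95 rel 323.15 z 281.6 | TCP ang 25.2| F [-2.7 -5.4  1.7] rot [-177.8    5.3    0.4] w 22.5 t 14.93
-0.52 -0.65 0.05
-0.58 -0.56 0.07
-0.71 -0.39 0.08
-0.78 -0.19 0.08
-0.81 0.02 0.07
```

Request:
drive_tool(
  moves=[
    {"claw": 1,"dx": -0.45,"dy": -0.65,"dz": 0.05,"yaw": 0},
    {"claw": 1,"dx": -0.6,"dy": -0.55,"dz": 0.05,"yaw": 0},
    {"claw": 1,"dx": -0.7,"dy": -0.4,"dz": 0.1,"yaw": 0},
    {"claw": 1,"dx": -0.8,"dy": -0.2,"dz": 0.1,"yaw": 0},
    {"claw": 1,"dx": -0.8,"dy": 0,"dz": 0.05,"yaw": 0},
  ],
)

```text
time_s: 15.55
ee_pos: [553.0, 56.7, 262.8]
ee_rot: [-178.5, 4.6, 0.4]
force: [5.1, -9.7, -4.3]
gripper_width: 22.8
```

```bash
python3 plan.py 15 5
```

```text
GP r 61.8 ang 97.84 rel 37.04 z 281.7 | TCP ang 99.2| F [ 5.1 -9.7 -4.3] rot [-178.5    4.6    0.4] w 22.8 t 15.55
-0.78 0.20 0.04
-0.70 0.41 0.05
-0.57 0.57 0.03
-0.40 0.70 0.01
-0.21 0.78 -0.00
```

Past one turn (now about 1.1 turns back).

Request:
drive_tool(
  moves=[
    {"claw": 1,"dx": -0.8,"dy": 0.2,"dz": 0.05,"yaw": 0},
    {"claw": 1,"dx": -0.7,"dy": 0.4,"dz": 0.05,"yaw": 0},
    {"claw": 1,"dx": -0.55,"dy": 0.55,"dz": 0.05,"yaw": 0},
    {"claw": 1,"dx": -0.4,"dy": 0.7,"dz": 0,"yaw": 0},
    {"claw": 1,"dx": -0.2,"dy": 0.8,"dz": 0,"yaw": 0},
  ],
)

```text
time_s: 16.18
ee_pos: [503.7, 8.6, 262.7]
ee_rot: [-177.8, 3.4, 0.5]
force: [1.0, 4.2, 2.9]
gripper_width: 22.9
```

```bash
python3 plan.py 15 5
```

```text
GP r 59.6 ang 167.51 rel 106.71 z 281.6 | TCP ang 167.1| F [1.  4.2 2.9] rot [-177.8    3.4    0.5] w 22.9 t 16.18
-0.19 0.78 -0.04
0.13 0.80 -0.04
0.34 0.74 -0.05
0.51 0.62 -0.05
0.66 0.47 -0.06
```

Request:
drive_tool(
  moves=[
    {"claw": 1,"dx": -0.1,"dy": 0.8,"dz": -0.05,"yaw": 0},
    {"claw": 1,"dx": 0.15,"dy": 0.8,"dz": -0.05,"yaw": 0},
    {"claw": 1,"dx": 0.35,"dy": 0.75,"dz": -0.05,"yaw": 0},
    {"claw": 1,"dx": 0.5,"dy": 0.6,"dz": -0.05,"yaw": 0},
    {"claw": 1,"dx": 0.65,"dy": 0.45,"dz": -0.05,"yaw": 0},
  ],
)

```text
time_s: 16.8
ee_pos: [535.9, -59.9, 262.7]
ee_rot: [-177.2, 3.4, 0.5]
force: [0.0, 9.1, 0.6]
gripper_width: 22.8
```

```bash
python3 plan.py 15 5
```

```text
GP r 61.5 ang -115.00 rel 184.20 z 281.6 | TCP ang -116.3| F [0.  9.1 0.6] rot [-177.2    3.4    0.5] w 22.8 t 16.80
0.76 0.27 -0.08
0.81 0.04 -0.05
0.79 -0.17 -0.04
0.72 -0.37 -0.02
0.60 -0.54 -0.01
```

Request:
drive_tool(
  moves=[
    {"claw": 1,"dx": 0.75,"dy": 0.25,"dz": -0.05,"yaw": 0},
    {"claw": 1,"dx": 0.8,"dy": 0.05,"dz": -0.05,"yaw": 0},
    {"claw": 1,"dx": 0.8,"dy": -0.15,"dz": -0.05,"yaw": 0},
    {"claw": 1,"dx": 0.7,"dy": -0.35,"dz": 0,"yaw": 0},
    {"claw": 1,"dx": 0.6,"dy": -0.55,"dz": 0,"yaw": 0},
  ],
)

```text
time_s: 17.42
ee_pos: [605.6, -50.5, 262.7]
ee_rot: [-177.5, 4.3, 0.3]
force: [-2.3, -1.9, 3.2]
gripper_width: 22.6
```

```bash
python3 plan.py 15 5
```

```text
GP r 63.9 ang -46.43 rel 252.77 z 281.6 | TCP ang -46.9| F [-2.3 -1.9  3.2] rot [-177.5    4.3    0.3] w 22.6 t 17.43
0.44 -0.70 -0.02
0.33 -0.74 0.01
0.13 -0.80 0.03
-0.08 -0.80 0.04
-0.29 -0.75 0.05
```

Request:
drive_tool(
  moves=[
    {"claw": 1,"dx": 0.45,"dy": -0.7,"dz": 0,"yaw": 0},
    {"claw": 1,"dx": 0.35,"dy": -0.75,"dz": 0,"yaw": 0},
    {"claw": 1,"dx": 0.15,"dy": -0.8,"dz": 0.05,"yaw": 0},
    {"claw": 1,"dx": -0.1,"dy": -0.8,"dz": 0.05,"yaw": 0},
    {"claw": 1,"dx": -0.3,"dy": -0.75,"dz": 0.05,"yaw": 0},
  ],
)

```text
time_s: 18.05
ee_pos: [618.2, 25.7, 262.7]
ee_rot: [-177.9, 4.3, 0.1]
force: [-1.9, -4.7, 3.4]
gripper_width: 22.6
```

```bash
python3 plan.py 7 4
```

```text
GP r 64.1 ang 27.93 rel 327.13 z 281.7 | TCP ang 29.1| F [-1.9 -4.7  3.4] rot [-1.779e+02  4.300e+00  1.000e-01] w 22.6 t 18.05
-0.29 -0.27 0.02
-0.23 -0.30 0.03
-0.27 -0.27 0.03
-0.30 -0.23 0.03
```

Request:
drive_tool(
  moves=[
    {"claw": 1,"dx": -0.25,"dy": -0.35,"dz": 0.05,"yaw": 0},
    {"claw": 1,"dx": -0.25,"dy": -0.35,"dz": 0.05,"yaw": 0},
    {"claw": 1,"dx": -0.3,"dy": -0.3,"dz": 0.05,"yaw": 0},
  ],
)

```text
time_s: 18.42
ee_pos: [600.2, 45.9, 262.7]
ee_rot: [-178.2, 4.2, 0.2]
force: [-1.0, -7.1, 5.8]
gripper_width: 22.7
```

```bash
python3 plan.py 4 3
```

```text
GP r 63.4 ang 52.53 rel 351.73 z 281.6 | TCP ang 53.9| F [-1.  -7.1  5.8] rot [-178.2    4.2    0.2] w 22.7 t 18.43
-0.22 -0.07 0.00
-0.18 -0.11 0.02
-0.19 -0.10 0.02
```

Request:
drive_tool(
  moves=[
    {"claw": 1,"dx": -0.25,"dy": -0.15,"dz": 0,"yaw": 0},
    {"claw": 1,"dx": -0.15,"dy": -0.1,"dz": 0,"yaw": 0},
    {"claw": 1,"dx": 0,"dy": 0,"dz": 0,"yaw": 0},
  ],
)

```text
time_s: 18.8
ee_pos: [591.2, 51.2, 262.7]
ee_rot: [-178.2, 4.2, 0.2]
force: [-0.3, -3.8, 2.9]
gripper_width: 22.3
```

```bash
python3 plan.py 4 1;  python3 - <<'E'
from h import *
from workcell import grab_frame
for n in("wrist","top"):
    f=grab_frame(n);cv2.imwrite(f"pics/end_{n}.png",f["color"])
E
```

```text
GP r 63.0 ang 61.98 rel 1.18 z 281.7 | TCP ang 63.4| F [-0.3 -3.8  2.9] rot [-178.2    4.2    0.2] w 22.3 t 18.80
-0.22 -0.05 0.00
```

View pics/end_wrist.png

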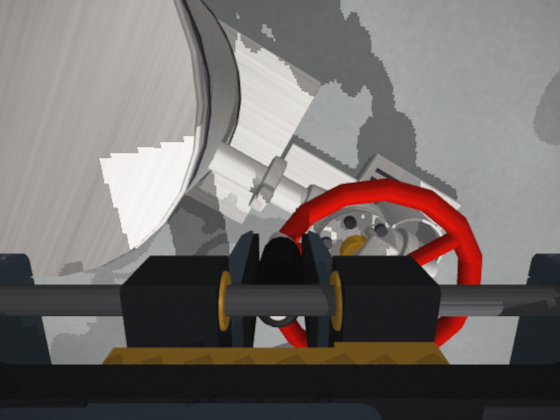

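View pics/end_top.png

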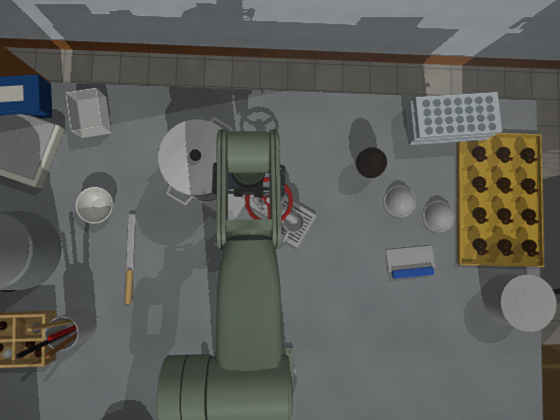

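View pics/stop_top.png

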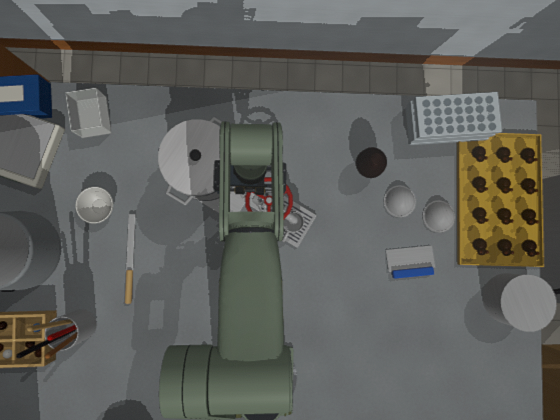

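```bash
python3 plan.py 4 0
python3 - <<'E'
from h import *
from scipy.spatial.transform import Rotation as Ro
from workcell import grab_frame,telemetry
def T(p,r):
    M=np.eye(4);M[:3,:3]=Ro.from_euler('xyz',r,degrees=True).as_matrix();M[:3,3]=p;return M
f=grab_frame("wrist");s=telemetry.state()
X=np.linalg.inv(T(s["ee_pos"],s["ee_rot"]))@f["pose"]
g=dict(f);g["color"]=cv2.imread("pics/stop_wrist.png");g["pose"]=T([594.4,49.2,262.7],[-177.7,6.1,.5])@X
g2=dict(f);g2["color"]=cv2.imread("pics/w1.png");g2["pose"]=T([518.709,41.854,379.136],[-179.525,.568,.142])@X
for n,q in(("now",f),("stop",g),("start",g2)):
    m=red(q);m[:, :]=m; v,u=np.nonzero(m)
    W=np.array([onz(q,a,b,239)[:2] for a,b in zip(u,v)])
    # rim circle fit from outer edge
    cs,_=cv2.findContours(m,cv2.RETR_EXTERNAL,cv2.CHAIN_APPROX_NONE)
    d=W-[563,-5]; r=np.hypot(*d.T); a=np.degrees(np.arctan2(d[:,1],d[:,0]))
    O=[]
    for lo in range(-180,180,5):
        k=(a>=lo)&(a<lo+5)
        if k.sum()>10 and r[k].max()<80: O.append(W[k][r[k].argmax()])
    O=np.array(O)
    if n!="start": O=O[(O[:,0]>555)|(O[:,1]<-20)]
    h=np.linalg.lstsq(np.c_[2*O,np.ones(len(O))],(O**2).sum(1),rcond=None)[0]
    print(n,"hub fit",h[:2].round(1),np.sqrt(h[2]+h[0]**2+h[1]**2).round(1),len(O))
    for c in([563,-5],h[:2]):
        d=W-c; r=np.hypot(*d.T); a=np.degrees(np.arctan2(d[:,1],d[:,0]))
        k=(r>25)&(r<50)&(a>-95)&(a<-20)
        # per radius bins
        print(n,k.sum(),[ (rr,round(float(np.median(a[k&(r>=rr)&(r<rr+4)])),1)) for rr in range(26,50,4) if (k&(r>=rr)&(r<rr+4)).sum()>5])
E
```

```text
GP r 63.0 ang 61.95 rel 1.15 z 281.7 | TCP ang 63.3| F [-0.7 -3.8  2.2] rot [-178.2    4.3    0.2] w 22.9 t 18.90
now hub fit [563.6  -7.3] 67.3 37
now 508 [(30, -53.6), (34, -56.0), (38, -56.0), (42, -56.1), (46, -55.7)]
now 573 [(30, -53.7), (34, -54.8), (38, -54.9), (42, -54.7), (46, -54.8)]
stop hub fit [563.7  -7.1] 67.4 35
stop 388 [(34, -56.8), (38, -59.2), (42, -59.1), (46, -59.1)]
stop 452 [(30, -53.3), (34, -57.5), (38, -58.3), (42, -58.5), (46, -58.4)]
start hub fit [564.3  -6.8] 66.9 72
start 0 []
start 0 []
```

Measured the same way against the picture at the stop, the spoke stands at −56.0° now and −59.1° then. The TCP bearing also reads +3°. So the wheel is about 3° past two turns, and I'll trim it back.

Request:
drive_tool(
  moves=[
    {"claw": 1,"dx": 0.2,"dy": 0.12,"dz": 0,"yaw": 0},
    {"claw": 1,"dx": 0,"dy": 0,"dz": 0,"yaw": 0},
  ],
)

```text
time_s: 19.2
ee_pos: [594.3, 49.6, 262.8]
ee_rot: [-178.1, 4.4, 0.2]
force: [-0.4, -4.6, 2.9]
gripper_width: 22.3
```

```bash
cat > spoke.py <<'E'
from h import *
from workcell import grab_frame
f=grab_frame("wrist");m=red(f);v,u=np.nonzero(m)
W=np.array([onz(f,a,b,239)[:2] for a,b in zip(u,v)])
d=W-[563,-5]; r=np.hypot(*d.T); a=np.degrees(np.arctan2(d[:,1],d[:,0]))
print([round(float(np.median(a[(a>-95)&(a<-20)&(r>=q)&(r<q+4)])),1) for q in(38,42,46)],"stop was -59.1")
E
python3 plan.py 1 0; python3 spoke.py
```

```text
GP r 63.1 ang 58.72 rel 357.92 z 281.7 | TCP ang 60.2| F [-0.4 -4.6  2.9] rot [-178.1    4.4    0.2] w 22.3 t 19.20
[-59.2, -59.0, -59.1] stop was -59.1
```

Request:
drive_tool(
  moves=[
    {"claw": 1,"dx": 0,"dy": 0,"dz": 0,"yaw": 0},
    {"claw": 1,"dx": 0,"dy": 0,"dz": 0,"yaw": 0},
    {"claw": 1,"dx": 0,"dy": 0,"dz": 0,"yaw": 0},
  ],
)

```text
time_s: 19.62
ee_pos: [594.3, 49.5, 262.7]
ee_rot: [-178.1, 4.4, 0.2]
force: [-1.3, -3.0, 2.6]
gripper_width: 22.8
```

```bash
python3 plan.py 1 0; python3 spoke.py
python3 - <<'E'
import cv2
from workcell import grab_frame
for n in("scene",):
    cv2.imwrite(f"pics/fin_{n}.png",grab_frame(n)["color"])
E
```

```text
GP r 63.1 ang 58.66 rel 357.86 z 281.6 | TCP ang 60.1| F [-1.3 -3.   2.6] rot [-178.1    4.4    0.2] w 22.8 t 19.62
[-59.1, -59.2, -59.1] stop was -59.1
```

View pics/fin_scene.png

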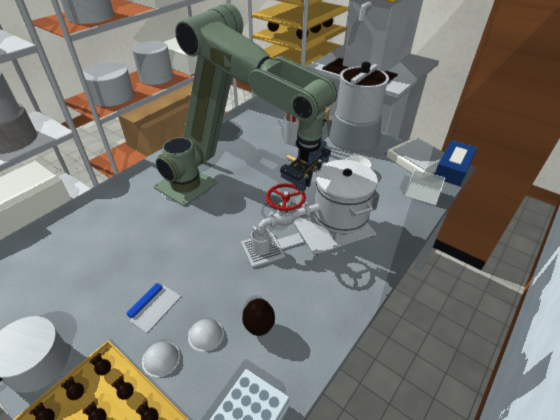

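The final scene view shows the gripper on the grip at about (300,170), with the jug at (262,240) and the other items where they were.

```bash
python3 -c "
from workcell import job; print(job.job_done())"
```

```text
the job is handed in; nothing more can be done
None
```

I gripped the handwheel's black grip, wound the valve shut about 1.2 turns clockwise to its stop, then backed it off two full turns. I handed in at about 19.7 s with the gripper still closed on the grip.

- **Stop:** two further pushes moved the tool less than 1 mm while the force rose to about 20 N. The tool's bearing from the wheel axis was 60.3°, and the dispenser yaw from the lid knob was 60.8°.
- **Two turns:** I first overshot by about 3° and trimmed it back. A wheel spoke then read −59.1° in the wrist camera, the same as at the stop, and the tool bearing was 60.1°.
- **Holding:** the last readings were steady, with the fingers 22.8 mm apart on the roughly 23 mm grip and about 4 N at the wrist.
- **Disagreement:** the tool tilted about 4° while winding. The grasp-point bearing therefore reads 58.7°, about 2° off the yaw, so I relied on the spoke comparison.
- **Other items:** by eye in the top and scene pictures, the jug and the other loose things are where they started; I did not measure them.

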